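# Fit the detent cover over its hidden dowels and hold it down

## Task

Slide the jaw of the small drill vice wide open, using its black tab, and lift the blue cover out. Fit the cover over the two dowel pins of the aluminium housing, feeling for the pins that it hides until it drops on, then press it down flush against the sprung plunger. Finish while still holding it pressed down there, and leave the other things on the bench where they are.

Things in the scene. Friction and masses are not known exactly. Their poses are not given: they have to be found in the camera images.
- drill_vice: small grey drill vice, 90 x 190 x 46 mm (81 mm with the tab), screwed to the bench; it does not move. Not the big red bench vice. Origin on the bench under the centre of its bed; bed top 15 mm above the origin; the base reaches from y = -85 to +105 mm. The fixed jaw's face is at y = -29 mm, the sliding jaw (top of the jaw at 43 mm) is on the +y side and opens along the vice's +y; x runs along the jaws. It may stand nearer to the robot or farther away than the housing
- jaw_tab (a point): centre of the top of the black tab that stands on the sliding jaw; the tab is 22 mm along the vice's x, 14 mm along its y, and stands 38 mm above the jaw (its top 81 mm over the bench). It may be gripped either way round
- vice_jaw (a joint): opening of the sliding jaw in m: 0 = closed (face at y = +29 mm in the vice), 0.045 = wide open. It starts at 0 to 0.004, slides with about 2 N of friction and stays where it is left. Its steel lip reaches about 4 mm over the edge of the cover, 2 mm above it, so the cover comes out only once the jaw is open; 0.020 is enough
- cover: blue cover, about 0.25 kg: plate 84 (x) x 56 (y) x 18 (z) mm with a grip block 26 (x) x 36 (y) mm rising from its middle to 52 mm above the origin. Origin at the centre of the underside. Two round blind holes in the underside at x = +27 and -27 mm, y = 0, 14 mm wide, 14.5 mm deep. It starts lying on the vice's bed between the jaws, its x along the vice's x, within 5 mm of the middle; it may be fitted either way round
- housing: aluminium gearbox housing, foot 112 x 82 mm, fixed to the bench. Origin on the bench under its centre; its flat seat, 90 x 60 mm, is 40 mm above the origin. Two dowel pins stand on the seat at x = +27 and -27 mm, y = 0: 12 mm thick, 13 mm tall, the top 5 mm tapering to a flat tip 6 mm across. The cover's plate is home when its origin is on the housing's, 40 mm up, x axes parallel
- plunger (a joint): travel in m of the brass sprung plunger, 16 mm across, in the middle of the housing's seat: 0 = up, 6 mm proud of the seat; 0.006 = pressed flush by the cover. The spring pushes with about 7 N at the top and 12 N when flush, so the cover rises if let go
- gear_dark: dark helical gear lying flat, 116 mm across, 22 mm high, on the left; a bystander. Origin at the centre of its underside
- bearing: steel roller bearing lying flat, 68 mm across, 20 mm high, left of the middle; a bystander. Origin at the centre of its underside
- parts_tray: small round metal tray of bolts, 69 mm across, 22 mm high, by the right edge; a bystander. Origin at the centre of its underside
- spanner: steel spanner lying by the right edge, 210 mm long; a bystander. Origin at the centre of its underside
- grease: white grease jar with green lid standing at the back, 70 mm across, 71 mm high; a bystander. Origin at the centre of its underside
- can_blue: blue spray can standing at the back next to the bench vice, 66 mm across, 211 mm high; a bystander. Origin at the centre of its underside

How it is judged:
By the outcome, as a careful person would: the job done as asked, in the order asked, and still so for the second after the job is handed in, while the arm keeps its last pose, push and grip.
It also fails if it takes over 51 s, if anything falls off the work surface, if the arm or the gripper's body presses on something with over 40 N, if the wrist force passes 120 N, or if a joint passes its speed limit or range.

## Robot

A 6-joint arm with a two-finger parallel gripper is mounted at the origin on the work surface; the furniture and walls round the work are solid. World frame = base frame: x ahead of the robot, y to its left, z up, the work surface at z = 0. Lengths are in mm, angles in rad, forces in N, time in s.
With the tool pointing down it reaches from about 350 to 875 mm from the base axis. Payload 4.2 kg.
Tool frame: the origin (TCP) lies midway between the tips of the shut fingers; the grasp point (between the pads) lies 19 mm behind it (arm.grip_point_offset is the distance from the TCP to the grasp point, in mm); y points along the fingers, z is the direction in which the jaws open and shut, and the axes are right-handed (so a half turn about y gives the same grasp; the last joint's range is limited). The gripper opens to 85 mm and grips with 20 to 120 N. Pads are 22 mm wide; open, the fingers measure 114 mm over their backs; the gripper's body (76 mm by 85 mm) begins 54 mm behind the grasp point. The pads swing forward as they close: fully open they stand 13 mm farther back than shut.
Start: joints at [1.556, 0.385, 0.008, 0, -1.194, -0.259], TCP at [168.963, 601.707, 231.312] pointing down, gripper open.
Joint ranges: [-3.14, 3.14], [-1.21, 2.06], [-1.07, 1.41], [-3.16, 2.05], [-2.99, -0.16], [-3.1, 3.1]. Speed limits (rad/s): [2.79, 2.79, 3.14, 3.14, 3.14, 3.14].

## Interface

Orientations are given as a unit quaternion [x, y, z, w].
In Python, from bench import arm, optics, job_done, spotter gives the robot as it stands.
- The arm moves only by the tool jog_arm, never from a script. Its arguments are lists of equal length, an entry for each row: "translation": the shift along the tool's x, y, z in units of 50 mm (1.0 is 50 mm), a list of three; "rot": the turn, a rotation vector about the tool's x, y, z in units of 8 degrees (1.0 is 8 degrees), a list of three; "gripper": the opening, from 0 (shut) to 1 (fully open). A call has 1 to 20 rows; each row is the pose to reach, as a shift and turn from the pose measured when the call began, along the tool's axes at that moment; what a row does not reach only later rows make up. A row lasts 1/10 s, in which the tool goes at most 50 mm and 8.59 degrees, less where a joint would pass 70% of its speed; a pose out of reach is approached as far as the arm can. A call with a gripper value outside its range is refused whole. The fingers move at their own pace and stop on an object; the grip force is fixed at half the most. Time passes only in rows, so rows that repeat a pose let the fingers close. It gives the time, the measured TCP pose, the force and the opening at its end, in the units of the state.
- arm.read_state(): the state, without advancing time (a new reading comes with each control period).
- optics.get_image(name): name is "scene" or "top" or "wrist"; returns a dict with "frame" (480x640x3 uint8, red, green, blue), "mtx" (3x3 intrinsics, pixels), "distortion" ([k1, k2, p1, p2, k3] as OpenCV has them; the pictures are not rectified), "xyz" and "attitude" of the camera in the world; the wrist camera has in their place "T_tool_cam" (4x4, takes a point from camera to tool coordinates, whose origin is the TCP and whose axes are the tool frame's). Camera axes: x right, y down, z forward; pixel columns grow to the right and rows downward; lengths in mm; the calibration is good to about 2 mm. A picture is of the moment at which its call begins: read the wrist's pose just before it. There is no depth.
- job_done(): hands the job in, once; it reports no verdict.
Trained networks look in the newest picture that a camera, given by its name, has taken for a name from the list of things; names that differ only in an ending like _2 or _b are one class to them, and where a whole thing is asked for, a point or a joint stands for the part that bears it (a point fixed in the world has none). Each returns a list of dicts, best first, with "score" (0 to 1); they miss things now and then, are a little off and sometimes report something else, mostly with a low value. They report only what shows in the picture. A call takes as long as a camera call.
- spotter.look_for(camera, thing): "centre" ([x, y, z] in mm, in the coordinates of the camera as it stood for that picture, good to about 4 mm: the middle of the surface that is visible of it).
The state is a dict: "clock": time; "joints": joint angles; "joint_vel": joint speeds; "joint_efforts": joint torques, N m; "position": TCP position; "ee_rot": TCP orientation; "contact_force": force on the tool from outside, world axes, zero at the start; "wrist_torque": the same for the moment, N m; "gripper_width": finger opening in mm.
Only numpy, scipy, OpenCV 4.12 (cv2) and the standard library are available. Lean on these libraries where they do the work, as an engineer would, in place of code of your own. Each camera call takes 0.05 s, during which the arm holds its last target. There are 200 camera calls.

## Working session

There is one attempt and no reset: what is moved stays moved. The work goes in short steps, Python scripts to look and compute and a tool call to move; the robot and the scene stay as the last step left them, time stands still between calls to the robot, and variables do not carry over. Pictures are saved under pics/ and viewed, about 8 in all and at most 12, crops included, and the job is handed in when it is done.

Besides the shell and the picture viewer there is one more tool, called after "Request:" as name(argument=value, ...), one argument or row to a line, values as JSON. jog_arm: Moves the arm, as the interface text tells. Its arguments: {"type":"object","properties":{"translation":{"type":"array"},"rot":{"type":"array"},"gripper":{"type":"array"}},"required":["translation","rot","gripper"]}

```bash
ls; mkdir -p pics; python3 - <<'E'
from bench import arm, optics, spotter
import numpy as np, cv2
from scipy.spatial.transform import Rotation as R
s=arm.read_state()
print({k:np.round(v,3).tolist() for k,v in s.items()}, arm.grip_point_offset)
ims=[]
for c in ["top","scene"]:
    i=optics.get_image(c); cv2.imwrite(f"pics/{c}0.png",i["frame"][:,:,::-1])
    print(c,np.round(i["mtx"],1).tolist(),np.round(i["distortion"],3),i["xyz"],i["attitude"])
    T=R.from_quat(i["attitude"]) if np.size(i["attitude"])==4 else R.from_matrix(i["attitude"])
    for t in ["drill_vice","jaw_tab","cover","housing"]:
        for d in spotter.look_for(c,t)[:2]:
            print(t,round(d["score"],2),np.round(T.apply(d["centre"])+i["xyz"],1))
E
```

```text
pics
{'clock': 0.0, 'joints': [1.556, 0.386, 0.007, -0.001, -1.194, -0.259], 'joint_vel': [-0.0, 0.0, 0.0, -0.0, -0.001, -0.001], 'joint_efforts': [0.001, -39.228, 18.84, 4.186, -0.005, -0.0], 'position': [168.823, 601.153, 230.234], 'ee_rot': [-0.096, -0.7, 0.701, 0.097], 'contact_force': [0.21, -0.329, -0.151], 'wrist_torque': [0.056, 0.006, 0.027], 'gripper_width': 85.432} 18.700000000000003
top [[472.7, 0.0, 311.3], [0.0, 472.7, 232.3], [0.0, 0.0, 1.0]] [-0.089  0.     0.     0.     0.   ] [363.6250765  -73.45789372 948.17229962] [ 0.70662415 -0.70191345  0.06371004 -0.06277616]
drill_vice 0.74 [ 582.  -121.6   32. ]
jaw_tab 0.77 [ 572.3 -112.8   45.4]
cover 0.94 [ 584.1 -157.1   30.8]
housing 0.57 [ 424.7 -137.5   39.6]
scene [[487.1, 0.0, 331.3], [0.0, 487.1, 240.0], [0.0, 0.0, 1.0]] [0.013 0.    0.    0.    0.   ] [  29.94533694 -351.87265137  733.80806859] [ 0.82888634 -0.4434959   0.16419759 -0.29882768]
drill_vice 0.67 [ 572.3 -135.8   21.5]
jaw_tab 0.62 [ 569.4 -116.2   46.7]
cover 0.67 [ 577.3 -165.4   37.1]
housing 0.81 [ 413.1 -145.7   44.9]
```

```bash
python3 - <<'E'
import cv2
a=cv2.imread("pics/top0.png")
cv2.imwrite("pics/top0c.png",cv2.resize(a[40:340,200:520],None,fx=2,fy=2))
E
```

```text
(no output)
```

View pics/scene0.png

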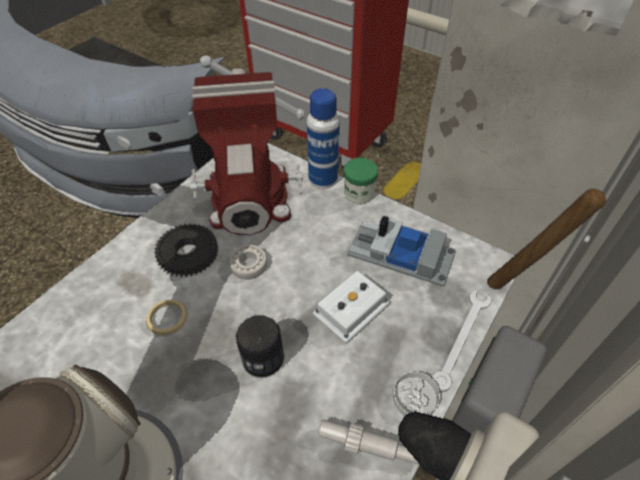

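View pics/top0.png

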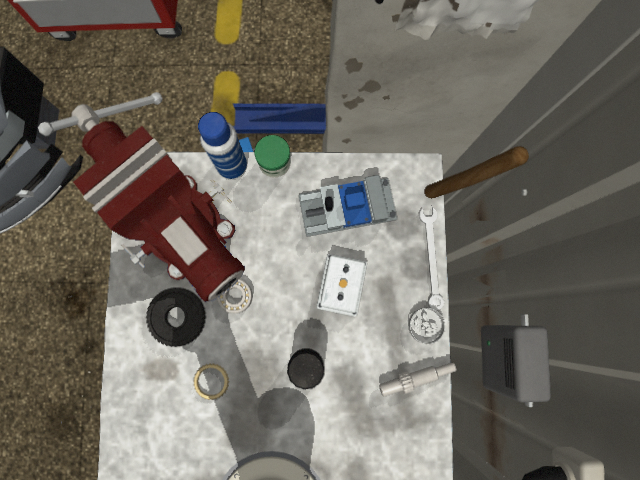

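```bash
cat > h.py <<'E'
from bench import arm, optics, spotter
import numpy as np, cv2
from scipy.spatial.transform import Rotation as R
def cam(c):
    s=arm.read_state(); i=optics.get_image(c)
    if c=="wrist":
        T=np.eye(4); T[:3,:3]=R.from_quat(s["ee_rot"]).as_matrix(); T[:3,3]=s["position"]
        T=T@np.array(i["T_tool_cam"]); return i,T[:3,:3],T[:3,3]
    return i,R.from_quat(i["attitude"]).as_matrix(),np.array(i["xyz"])
def pix2w(C,px,z):
    i,Rm,p=C
    u=cv2.undistortPoints(np.array(px,float).reshape(-1,1,2),i["mtx"],np.array(i["distortion"],float))[:,0]
    d=np.c_[u,np.ones(len(u))]@Rm.T
    return p+d*((z-p[2])/d[:,2])[:,None]
def w2pix(C,P):
    i,Rm,p=C
    return cv2.projectPoints(((np.array(P,float)-p)@Rm).reshape(-1,1,3),np.zeros(3),np.zeros(3),i["mtx"],np.array(i["distortion"],float))[0][:,0]
def down(phi): # tool y = -z world, tool z (jaw dir) at world angle phi (deg)
    a=np.radians(phi); z=np.array([np.cos(a),np.sin(a),0]); y=np.array([0,0,-1.]); x=np.cross(y,z)
    return R.from_matrix(np.c_[x,y,z])
def rel(P,phi):
    s=arm.read_state(); R0=R.from_quat(s["ee_rot"])
    t=R0.inv().apply(np.array(P)-s["position"])/50
    r=(R0.inv()*down(phi)).as_rotvec(degrees=True)/8
    print("t",np.round(t,3),"rot",np.round(r,3),"from",np.round(s["position"],1))
def phi():
    z=R.from_quat(arm.read_state()["ee_rot"]).as_matrix()[:,2]; return np.degrees(np.arctan2(z[1],z[0]))
E
python3 - <<'E'
from h import *
C=cam("top")
print("vice L/R ends mid z15",pix2w(C,[[301,221],[396,193]],13).round())
print("jaws edges",pix2w(C,[[299,205],[305,236],[385,172],[396,217]],13).round())
print("housing pins z53",pix2w(C,[[346,269],[340,297]],53).round(1))
print("plunger",pix2w(C,[[343,283]],46).round(1),"tab",pix2w(C,[[328,205]],81).round(1))
print("red vice",pix2w(C,[[243,265],[210,298]],60).round())
W=cam("wrist"); print(np.round(W[0]["T_tool_cam"],3).tolist(), np.round(W[0]["mtx"],0).tolist(),W[2],phi())
E
```

```text
vice L/R ends mid z15 [[ 556.  -53.   13.]
 [ 616. -247.   13.]]
jaws edges [[ 589.  -49.   13.]
 [ 525.  -62.   13.]
 [ 661. -226.   13.]
 [ 566. -246.   13.]]
housing pins z53 [[ 455.3 -140.5   53. ]
 [ 402.4 -128.9   53. ]]
plunger [[ 429.2 -135.1   46. ]] tab [[ 573.2 -105.2   81. ]]
red vice [[461.  55.  60.]
 [398. 115.  60.]]
[[-0.001, 0.951, 0.31, -79.161], [-0.001, -0.31, 0.951, -143.576], [1.0, 0.001, 0.001, 0.671], [0.0, 0.0, 0.0, 1.0]] [[351.0, 0.0, 329.0], [0.0, 351.0, 243.0], [0.0, 0.0, 1.0]] [244.98211528 579.64337757 374.85419962] -105.68805632730492
```

```bash
python3 - <<'E'
from h import *
rel([290,320,280],-125)
rel([385,50,300],-163); rel([510,-160,290],-163)
E
```

```text
t [-3.854 -0.974  4.769] rot [0.    2.414 0.   ] from [169.  601.7 231.3]
t [-7.144 -1.374  9.455] rot [0.    7.164 0.   ] from [169.  601.7 231.3]
t [-10.686  -1.174  12.822] rot [0.    7.164 0.   ] from [169.  601.7 231.3]
```

Request:
jog_arm(
  translation=[
    [-3.85, -1, 4.77],
    [-3.85, -1, 4.77],
    [-3.85, -1, 4.77],
    [-3.85, -1, 4.77],
    [-3.85, -1, 4.77],
    [-3.85, -1, 4.77],
    [-7.14, -1.37, 9.45],
    [-7.14, -1.37, 9.45],
    [-7.14, -1.37, 9.45],
    [-7.14, -1.37, 9.45],
    [-7.14, -1.37, 9.45],
    [-7.14, -1.37, 9.45],
    [-10.69, -1.2, 12.82],
    [-10.69, -1.2, 12.82],
    [-10.69, -1.2, 12.82],
    [-10.69, -1.2, 12.82],
    [-10.69, -1.2, 12.82],
    [-10.69, -1.2, 12.82],
    [-10.69, -1.2, 12.82],
  ],
  rot=[
    [0, 2.41, 0],
    [0, 2.41, 0],
    [0, 2.41, 0],
    [0, 2.41, 0],
    [0, 2.41, 0],
    [0, 2.41, 0],
    [0, 7.16, 0],
    [0, 7.16, 0],
    [0, 7.16, 0],
    [0, 7.16, 0],
    [0, 7.16, 0],
    [0, 7.16, 0],
    [0, 7.16, 0],
    [0, 7.16, 0],
    [0, 7.16, 0],
    [0, 7.16, 0],
    [0, 7.16, 0],
    [0, 7.16, 0],
    [0, 7.16, 0],
  ],
  gripper=[0.7, 0.7, 0.7, 0.7, 0.7, 0.7, 0.7, 0.7, 0.7, 0.7, 0.7, 0.7, 0.7, 0.7, 0.7, 0.7, 0.7, 0.7, 0.7],
)

```text
clock: 2.5
position: [510.1, -160.8, 290.5]
ee_rot: [-0.421, -0.568, 0.568, 0.422]
contact_force: [-0.0, 0.3, -0.7]
gripper_width: 60.0
```

```bash
python3 - <<'E'
from h import *
C=cam("wrist"); cv2.imwrite("pics/w1.png",C[0]["frame"][:,:,::-1]); print(phi(),C[2])
for t in ["jaw_tab","cover","housing"]:
    for d in spotter.look_for("wrist",t)[:1]: print(t,round(d["score"],2),np.round(C[1]@d["centre"]+C[2],1))
print("pred pins+plunger",w2pix(C,[[455.3,-140.5,53],[402.4,-128.9,53],[429,-135,46]]),"tab",w2pix(C,[[573,-105,81]]))
E
```

```text
-163.0069604051637 [ 533.10933697 -237.35994015  434.00622463]
jaw_tab 0.77 [ 584.4 -116.    42.4]
cover 0.55 [ 585.7 -166.5   28.5]
housing 0.81 [ 433.3 -144.2   46.2]
pred pins+plunger [[368.98781055 235.97974509]
 [408.79317318 257.8549124 ]
 [388.10961583 244.8539884 ]] tab [[255.74104851 243.41133708]]
```

View pics/w1.png

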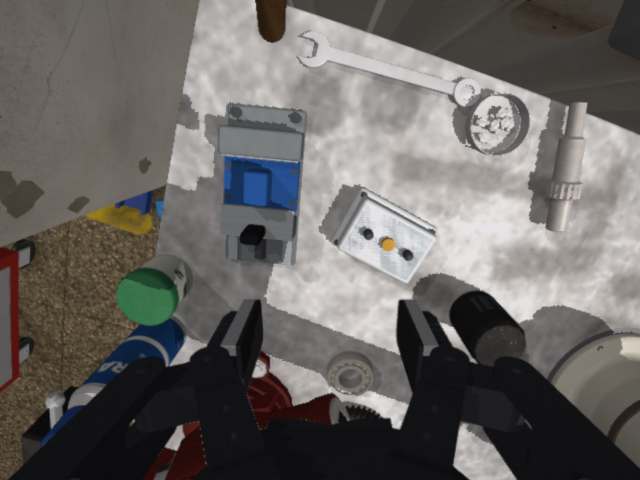

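```bash
python3 - <<'E'
import cv2
a=cv2.imread("pics/w1.png")
cv2.imwrite("pics/w1c.png",cv2.resize(a[95:295,205:465],None,fx=3,fy=3,interpolation=cv2.INTER_CUBIC))
E
```

```text
(no output)
```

View pics/w1c.png

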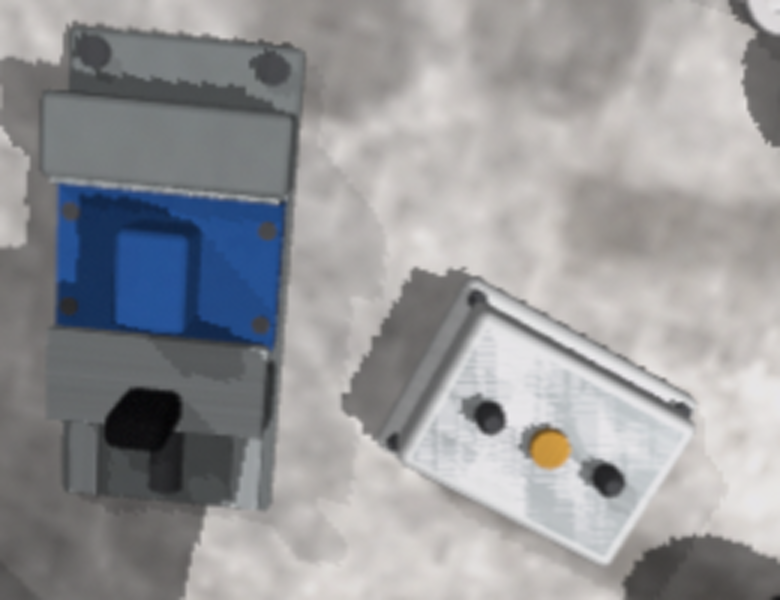

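```bash
cat >> h.py <<'E'
def ang(v): return np.degrees(np.arctan2(v[1],v[0]))
E
python3 - <<'E'
from h import *
C=cam("wrist")
c=lambda L,z: pix2w(C,np.array(L)/3.+[205,95]-0.33,z)[:,:2]
b=c([[118,230],[188,235],[183,333],[116,325]],67)
print("block",b.mean(0),[ (round(float(np.hypot(*v)),1),round(float(ang(v)),1)) for v in (b[0]-b[1],b[3]-b[2],b[3]-b[0],b[2]-b[1])])
f=c([[44,93],[297,115],[288,200],[48,178]],46)
print("fixed jaw top z46",f.mean(0),[ (round(float(np.hypot(*v)),1),round(float(ang(v)),1)) for v in (f[0]-f[1],f[3]-f[2],f[3]-f[0],f[2]-f[1])])
f=c([[72,25],[304,47],[270,507],[66,493]],12)
print("base z12",f.mean(0),[ (round(float(np.hypot(*v)),1),round(float(ang(v)),1)) for v in (f[0]-f[1],f[3]-f[2],f[3]-f[0],f[2]-f[1])])
f=c([[58,184],[285,202],[270,345],[55,325]],33)
print("plate z33",f.mean(0),[ (round(float(np.hypot(*v)),1),round(float(ang(v)),1)) for v in (f[0]-f[1],f[3]-f[2],f[3]-f[0],f[2]-f[1])])
s=c([[487,313],[694,430],[608,562],[405,458]],40)
print("seat",s.mean(0),[ (round(float(np.hypot(*v)),1),round(float(ang(v)),1)) for v in (s[0]-s[1],s[3]-s[2],s[3]-s[0],s[2]-s[1])])
p=c([[489,416],[608,479]],53); print("pins",p,p.mean(0),np.hypot(*(p[0]-p[1])),ang(p[0]-p[1]),"plunger",c([[550,449]],46))
print("tab",c([[137,426]],81))
E
```

```text
block [ 589.84124004 -156.07994609] [(24.3, 12.9), (24.0, 10.1), (33.6, 101.9), (34.7, 101.3)]
fixed jaw top z46 [ 598.44766924 -200.53271014] [(89.9, 12.0), (87.2, 11.8), (29.5, 105.1), (29.9, 99.8)]
base z12 [ 588.35772042 -146.87393078] [(88.2, 11.6), (88.1, 13.1), (189.6, 101.6), (187.5, 101.6)]
plate z33 [ 590.85350586 -156.52594566] [(85.2, 12.5), (84.0, 11.6), (53.9, 101.0), (55.2, 99.7)]
seat [ 428.61779861 -134.39680088] [(95.4, -11.9), (95.1, -11.1), (65.6, 79.4), (64.2, 79.2)]
pins [[ 457.76838924 -141.06970345]
 [ 405.43121743 -130.73453561]] [ 431.59980333 -135.90211953] 53.34787013491482 -11.170636277599023 plunger [[ 429.27835618 -133.73020001]]
tab [[ 580.47511655 -107.88865227]]
```

```bash
python3 - <<'E'
from h import *
rel([580,-107.5,115],-168); rel([580,-107.5,53],-168)
E
```

```text
t [ 0.57   3.541 -1.639] rot [ 0.008  0.643 -0.002] from [ 509.9 -158.9  292. ]
t [ 0.57   4.781 -1.638] rot [ 0.008  0.643 -0.002] from [ 509.9 -158.9  292. ]
```

Request:
jog_arm(
  translation=[
    [0.57, 1.5, -1.64],
    [0.57, 2.5, -1.64],
    [0.57, 3.5, -1.64],
    [0.57, 3.5, -1.64],
    [0.57, 3.5, -1.64],
    [0.57, 4.0, -1.64],
    [0.57, 4.4, -1.64],
    [0.57, 4.78, -1.64],
    [0.57, 4.78, -1.64],
  ],
  rot=[
    [0, 0.64, 0],
    [0, 0.64, 0],
    [0, 0.64, 0],
    [0, 0.64, 0],
    [0, 0.64, 0],
    [0, 0.64, 0],
    [0, 0.64, 0],
    [0, 0.64, 0],
    [0, 0.64, 0],
  ],
  gripper=[0.5, 0.5, 0.5, 0.5, 0.5, 0.5, 0.5, 0.5, 0.5],
)

```text
clock: 3.65
position: [579.3, -107.1, 53.2]
ee_rot: [-0.445, -0.55, 0.55, 0.445]
contact_force: [-0.7, 0.3, -0.4]
gripper_width: 42.8
```

```bash
python3 - <<'E'
from h import *
C=cam("wrist"); cv2.imwrite("pics/w2.png",C[0]["frame"][:,:,::-1]); print(phi(),arm.read_state()["position"])
E
```

```text
-167.91206025288233 [ 580.50115945 -107.26197751   54.57163376]
```

View pics/w2.png

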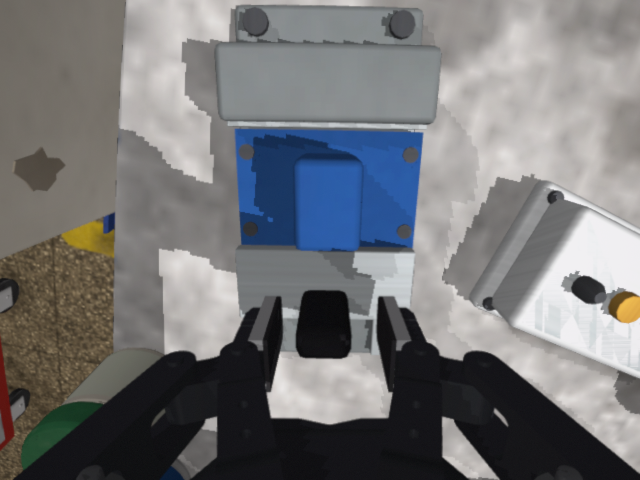

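Request:
jog_arm(
  translation=[
    [0, 0, 0],
    [0, 0, 0],
    [0, 0, 0],
    [0, 0, 0],
    [0, 0, 0],
    [0.1, 0, 0],
    [0.2, 0, 0],
    [0.3, 0, 0],
    [0.4, 0, 0],
    [0.5, 0, 0],
    [0.6, 0, 0],
    [0.7, 0, 0],
    [0.8, 0, 0],
    [0.86, 0, 0],
    [0.86, 0, 0],
    [0.86, 0, 0],
  ],
  rot=[
    [0, 0, 0],
    [0, 0, 0],
    [0, 0, 0],
    [0, 0, 0],
    [0, 0, 0],
    [0, 0, 0],
    [0, 0, 0],
    [0, 0, 0],
    [0, 0, 0],
    [0, 0, 0],
    [0, 0, 0],
    [0, 0, 0],
    [0, 0, 0],
    [0, 0, 0],
    [0, 0, 0],
    [0, 0, 0],
  ],
  gripper=[0.1, 0.1, 0.1, 0.1, 0.1, 0.1, 0.1, 0.1, 0.1, 0.1, 0.1, 0.1, 0.1, 0.1, 0.1, 0.1],
)

```text
clock: 5.3
position: [573.7, -65.0, 57.6]
ee_rot: [0.447, 0.552, -0.548, -0.442]
contact_force: [0.6, 1.0, 6.3]
gripper_width: 20.7
```

Request:
jog_arm(
  translation=[
    [0, 0, 0],
    [0, 0, 0],
    [0, 0, 0],
    [0, -0.4, 0],
    [0, -0.9, 0],
    [0, -1.5, 0],
    [-0.5, -1.6, 0],
    [-1.3, -1.6, 0],
    [-1.8, -1.6, 0],
    [-1.8, -1.6, 0],
    [-1.8, -1.6, 0],
  ],
  rot=[
    [0, 0, 0],
    [0, 0, 0],
    [0, 0, 0],
    [0, 0, 0],
    [0, 0, 0],
    [0, 0, 0],
    [0, 0, 0],
    [0, 0, 0],
    [0, 0, 0],
    [0, 0, 0],
    [0, 0, 0],
  ],
  gripper=[0.5, 0.5, 0.5, 0.6, 0.6, 0.6, 0.6, 0.6, 0.6, 0.6, 0.6],
)

```text
clock: 6.4
position: [591.5, -153.4, 137.2]
ee_rot: [0.447, 0.551, -0.548, -0.443]
contact_force: [-0.5, 0.7, -0.5]
gripper_width: 51.3
```

```bash
python3 - <<'E'
from h import *
C=cam("wrist"); cv2.imwrite("pics/w3.png",C[0]["frame"][:,:,::-1]); print(phi(),arm.read_state()["position"])
E
```

```text
-167.88888003475657 [ 591.54750072 -152.77563609  137.3219561 ]
```

View pics/w3.png

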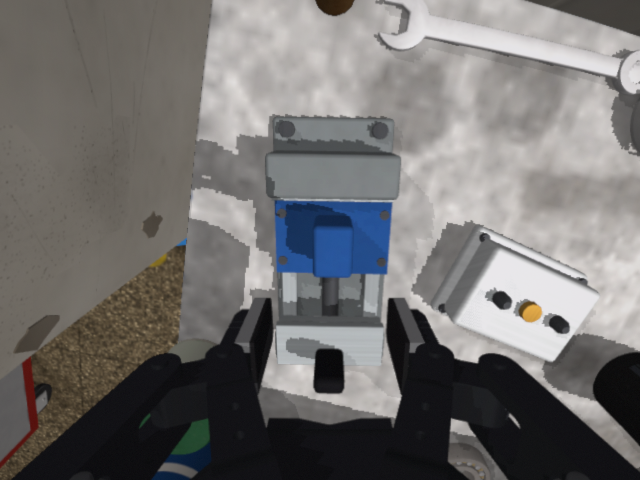

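```bash
cat >> h.py <<'E'
E
python3 - <<'E'
from h import *
C=cam("wrist")
c=lambda L,z: pix2w(C,L,z)[:,:2]
b=c([[317,223],[352,222],[353,275],[314,276]],67); print("block",b.mean(0).round(1),ang(b[1]-b[0])+180,ang(b[3]-b[0]),[np.hypot(*v) for v in(b[1]-b[0],b[3]-b[0])])
p=c([[500,298],[558,322]],53); print("pins",p.round(1),p.mean(0),np.hypot(*(p[0]-p[1])),ang(p[0]-p[1]),"plunger",c([[532,311]],46))
o=np.array([590.4,-156.7]); y=np.array([-np.sin(np.radians(12)),np.cos(np.radians(12))])
print("jaw front edge y",(c([[280,325],[384,324]],43)-o)@y,"tab top y",(c([[329,379]],81)-o)@y, "fixed face",(c([[270,196],[396,196]],46)-o)@y)
print(R.from_quat(arm.read_state()["ee_rot"]).as_matrix().round(3))
rel([590,-156.3,42],-168)
E
```

```text
block [ 589.6 -159.6] 13.94941254967486 98.41904879929926 [np.float64(21.99148087570003), np.float64(36.18299748504861)]
pins [[ 462.5 -144.2]
 [ 410.9 -134.4]] [ 436.70534489 -139.31445586] 52.47607980347834 -10.787246426512505 plunger [[ 429.39037578 -136.2766913 ]]
jaw front edge y [67.44777027 66.07282643] tab top y [86.94023302] fixed face [-33.51522561 -33.87076127]
[[-0.211  0.007 -0.978]
 [ 0.978 -0.    -0.211]
 [-0.002 -1.    -0.007]]
t [-0.066  1.909  0.061] rot [ 0.05   0.02  -0.011] from [ 591.6 -152.4  137.4]
```

Request:
jog_arm(
  translation=[
    [-0.07, 0.5, 0.06],
    [-0.07, 1.0, 0.06],
    [-0.07, 1.4, 0.06],
    [-0.07, 1.7, 0.06],
    [-0.07, 1.91, 0.06],
    [-0.07, 1.91, 0.06],
    [-0.07, 1.91, 0.06],
    [-0.07, 1.91, 0.06],
    [-0.07, 1.91, 0.06],
    [-0.07, 1.91, 0.06],
    [-0.07, 1.91, 0.06],
    [-0.07, 1.91, 0.06],
  ],
  rot=[
    [0.05, 0, 0],
    [0.05, 0, 0],
    [0.05, 0, 0],
    [0.05, 0, 0],
    [0.05, 0, 0],
    [0.05, 0, 0],
    [0.05, 0, 0],
    [0.05, 0, 0],
    [0.05, 0, 0],
    [0.05, 0, 0],
    [0.05, 0, 0],
    [0.05, 0, 0],
  ],
  gripper=[0.6, 0.6, 0.6, 0.6, 0.6, 0.6, 0.1, 0.1, 0.1, 0.1, 0.1, 0.1],
)

```text
clock: 7.7
position: [591.1, -156.4, 43.2]
ee_rot: [0.445, 0.55, -0.55, -0.443]
contact_force: [-0.6, 2.3, 6.3]
gripper_width: 24.8
```

Request:
jog_arm(
  translation=[
    [0, -0.1, 0],
    [0, -0.2, 0],
    [0, -0.4, 0],
    [0, -0.7, 0],
    [0, -1.1, 0],
    [0, -1.5, 0],
    [0, -1.5, 0],
    [0, -1.5, 0],
  ],
  rot=[
    [0, 0, 0],
    [0, 0, 0],
    [0, 0, 0],
    [0, 0, 0],
    [0, 0, 0],
    [0, 0, 0],
    [0, 0, 0],
    [0, 0, 0],
  ],
  gripper=[0.1, 0.1, 0.1, 0.1, 0.1, 0.1, 0.1, 0.1],
)

```text
clock: 8.5
position: [590.4, -156.1, 118.1]
ee_rot: [0.445, 0.55, -0.55, -0.443]
contact_force: [-0.3, 0.2, -3.2]
gripper_width: 24.8
```

```bash
python3 - <<'E'
from h import *
ps=[]
for k in range(3): C=cam("wrist"); ps.append(arm.read_state()["position"])
cv2.imwrite("pics/w4.png",C[0]["frame"][:,:,::-1]); print(phi(),np.mean(ps,0),arm.read_state()["contact_force"])
rel([429.2,-135,118],-191.3)
E
```

```text
-167.8341630485992 [ 589.7788539  -156.10956259  116.90550114] [-0.01674079  0.20638299 -3.34287089]
t [ 1.09  -0.025  3.051] rot [-0.003  2.933 -0.01 ] from [ 589.8 -156.1  116.7]
```

View pics/w4.png

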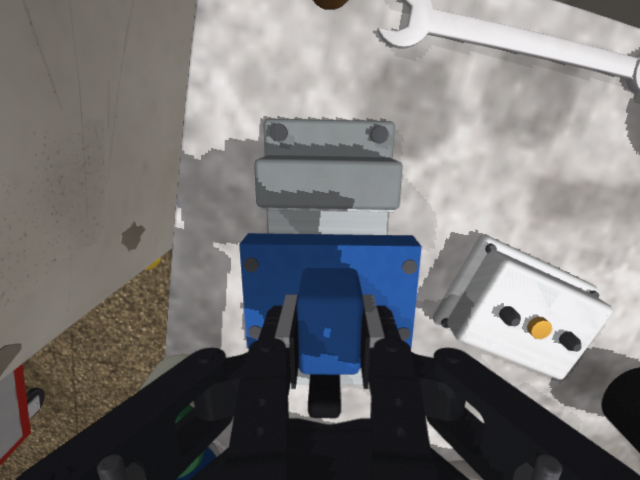

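```bash
python3 - <<'E'
from h import *
C=cam("wrist"); T=np.array(C[0]["T_tool_cam"]); i=C[0]
def tool(px,y):
    u=cv2.undistortPoints(np.array(px,float).reshape(-1,1,2),i["mtx"],np.array(i["distortion"],float))[:,0]
    d=np.c_[u,np.ones(len(u))]@T[:3,:3].T; o=T[:3,3]
    return (o+d*((y-o[1])/d[:,1])[:,None]).round(1)
print("plate top edge",tool([[243,245],[419,246]],10).tolist())
print("plate bottom edge",tool([[243,236],[420,237]],28).tolist())
print("block top front/back",tool([[330,268],[330,374]],-24).tolist())
g=cv2.cvtColor(i["frame"],cv2.COLOR_RGB2GRAY); print(i["frame"][228:256:1,380].tolist())
E
```

```text
plate top edge [[-29.1, 10.0, -39.1], [-28.7, 10.0, 42.2]]
plate bottom edge [[-28.0, 28.0, -43.4], [-27.6, 28.0, 47.2]]
block top front/back [[-31.5, -24.0, 0.9], [15.4, -24.0, 1.0]]
[[188, 193, 197], [190, 195, 197], [190, 194, 197], [189, 192, 195], [187, 190, 193], [186, 190, 192], [168, 174, 176], [64, 74, 93], [20, 40, 72], [19, 39, 71], [20, 39, 70], [17, 38, 69], [18, 38, 70], [17, 39, 70], [20, 40, 72], [21, 41, 72], [21, 42, 75], [29, 57, 104], [41, 86, 158], [43, 90, 163], [43, 89, 163], [44, 90, 163], [42, 89, 164], [44, 91, 165], [43, 90, 165], [44, 92, 166], [44, 93, 166], [44, 93, 166]]
```

Request:
jog_arm(
  translation=[
    [0.3, -0.05, 0.8],
    [0.6, -0.05, 1.6],
    [0.9, -0.05, 2.4],
    [1.09, -0.05, 3.05],
    [1.09, 0, 3.05],
    [1.09, 0.3, 3.05],
    [1.09, 0.5, 3.05],
    [1.09, 0.5, 3.05],
  ],
  rot=[
    [0, 0.7, 0],
    [0, 1.5, 0],
    [0, 2.2, 0],
    [0, 2.93, 0],
    [0, 2.93, 0],
    [0, 2.93, 0],
    [0, 2.93, 0],
    [0, 2.93, 0],
  ],
  gripper=[0.1, 0.1, 0.1, 0.1, 0.1, 0.1, 0.1, 0.1],
)

```text
clock: 9.5
position: [428.4, -135.1, 90.1]
ee_rot: [-0.546, -0.447, 0.45, 0.547]
contact_force: [0.1, -0.3, -2.5]
gripper_width: 24.9
```

```bash
python3 - <<'E'
from h import *
ps=[];
for k in range(3): C=cam("wrist"); ps.append(arm.read_state()["position"])
cv2.imwrite("pics/w5.png",cv2.resize(C[0]["frame"][180:440,160:480,::-1],None,fx=2.3,fy=2.3)); print(phi(),np.mean(ps,0),arm.read_state()["contact_force"])
rel([429.2,-135,84],-191.3)
h=np.array([429.2,-135]);a=np.radians(-11.3);X=np.array([np.cos(a),np.sin(a)]);Y=np.array([-X[1],X[0]])
q=[np.r_[h+sx*45*X+sy*30*Y,40] for sx,sy in((1,1),(1,-1),(-1,-1),(-1,1))]
print((w2pix(C,q)-[160,180])*2.3)
E
```

```text
168.75336577816714 [ 429.61521444 -135.16149107   91.35373698] [ 0.11234625  0.28029058 -2.34527981]
t [0.    0.155 0.016] rot [ 0.001  0.007 -0.013] from [ 430.  -135.2   91.8]
[[223.85689462 309.26830695]
 [208.92748133  95.41740135]
 [569.77087047  95.95922184]
 [553.93277661 309.55916128]]
```

View pics/w5.png

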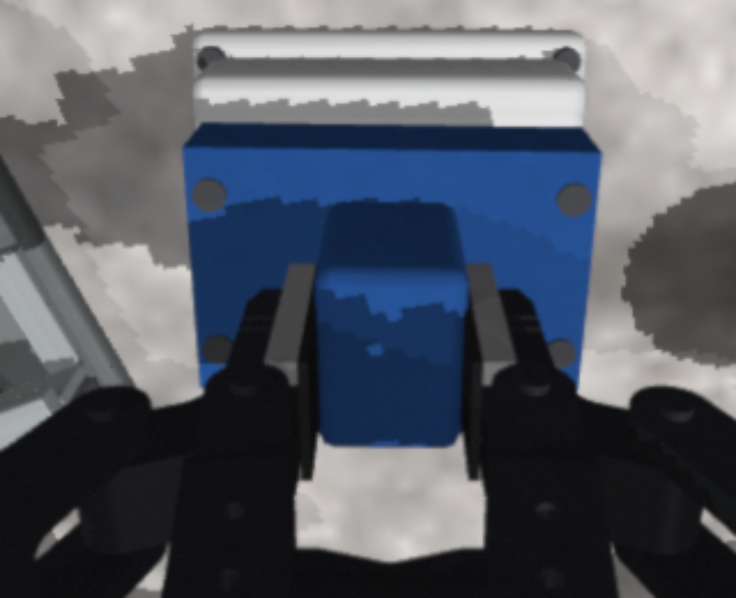

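Request:
jog_arm(
  translation=[
    [0, 0.1, -0.01],
    [0, 0.16, -0.01],
    [0, 0.2, -0.01],
    [0, 0.24, -0.01],
    [0, 0.24, -0.01],
  ],
  rot=[
    [0, 0, 0],
    [0, 0, 0],
    [0, 0, 0],
    [0, 0, 0],
    [0, 0, 0],
  ],
  gripper=[0.1, 0.1, 0.1, 0.1, 0.1],
)

```text
clock: 10.15
position: [430.2, -135.3, 79.5]
ee_rot: [0.547, 0.448, -0.449, -0.546]
contact_force: [0.6, -0.4, -3.4]
gripper_width: 24.8
```

```bash
cat > st.py <<'E'
from h import *
P=[];F=[];M=[]
for k in range(4):
    optics.get_image("wrist"); s=arm.read_state(); P.append(s["position"]);F.append(s["contact_force"]);M.append(s["wrist_torque"])
R0=R.from_quat(s["ee_rot"])
print("p",np.mean(P,0).round(2),"phi",round(phi(),2),"Ftool",R0.inv().apply(np.mean(F,0)).round(2),"Mtool",R0.inv().apply(np.mean(M,0)).round(3),s["clock"],s["gripper_width"], "tilt",R0.as_matrix()[:2,1].round(4))
h=np.array([429.2,-135,0]); print("tool-frame vec TCP->nominal housing", R0.inv().apply(h-np.mean(P,0)).round(1))
E
python3 st.py
```

```text
p [ 430.47 -135.29   79.79] phi 168.75 Ftool [-0.15  2.23 -0.34] Mtool [ 0.004 -0.024  0.001] 10.35 24.436495683545836 tilt [ 0.     -0.0018]
tool-frame vec TCP->nominal housing [ 0.2 79.8  1.3]
```

Request:
jog_arm(
  translation=[
    [0, 0.02, 0.01],
    [0, 0.04, 0.01],
    [0, 0.06, 0.01],
    [0, 0.08, 0.01],
    [0, 0.1, 0.01],
    [0, 0.1, 0.01],
  ],
  rot=[
    [0, 0, 0],
    [0, 0, 0],
    [0, 0, 0],
    [0, 0, 0],
    [0, 0, 0],
    [0, 0, 0],
  ],
  gripper=[0.1, 0.1, 0.1, 0.1, 0.1, 0.1],
)

```text
clock: 10.95
position: [430.4, -134.8, 74.8]
ee_rot: [0.547, 0.449, -0.449, -0.546]
contact_force: [1.1, 3.5, -3.2]
gripper_width: 25.1
```

```bash
python3 st.py
```

```text
p [ 430.4  -134.86   74.84] phi 168.76 Ftool [ 3.97  2.7  -0.09] Mtool [ 0.007 -0.127 -1.357] 11.15 24.596935106897412 tilt [ 0.0008 -0.0015]
tool-frame vec TCP->nominal housing [-0.3 74.8  1.2]
```

Request:
jog_arm(
  translation=[
    [0.02, 0, 0],
    [0.04, 0, 0],
    [0.04, 0.02, 0],
    [0.04, 0.04, 0],
    [0.04, 0.06, 0],
    [0.04, 0.06, 0],
  ],
  rot=[
    [0, 0, 0],
    [0, 0, 0],
    [0, 0, 0],
    [0, 0, 0],
    [0, 0, 0],
    [0, 0, 0],
  ],
  gripper=[0.1, 0.1, 0.1, 0.1, 0.1, 0.1],
)

```text
clock: 11.75
position: [430.6, -133.2, 72.2]
ee_rot: [0.547, 0.448, -0.449, -0.546]
contact_force: [-2.5, 1.0, 5.9]
gripper_width: 25.0
```

```bash
python3 st.py
```

```text
p [ 430.59 -133.18   72.27] phi 168.77 Ftool [ 0.06 -5.45  2.17] Mtool [0.798 0.009 0.036] 11.95 24.88879272298982 tilt [ 0.0004 -0.0019]
tool-frame vec TCP->nominal housing [-1.9 72.3  1.1]
```

Request:
jog_arm(
  translation=[
    [0, 0, 0.015],
    [0, 0.02, 0.015],
    [0, 0.04, 0.015],
    [0, 0.06, 0.015],
    [0, 0.08, 0.015],
    [0, 0.09, 0.015],
    [0, 0.09, 0.015],
  ],
  rot=[
    [0, 0, 0],
    [0, 0, 0],
    [0, 0, 0],
    [0, 0, 0],
    [0, 0, 0],
    [0, 0, 0],
    [0, 0, 0],
  ],
  gripper=[0.1, 0.1, 0.1, 0.1, 0.1, 0.1, 0.1],
)

```text
clock: 12.65
position: [430.5, -133.2, 68.8]
ee_rot: [0.547, 0.449, -0.449, -0.545]
contact_force: [-3.0, 1.5, 7.9]
gripper_width: 25.1
```

```bash
python3 st.py
```

```text
p [ 430.54 -133.23   68.8 ] phi 168.81 Ftool [ 0.5  -7.92  2.35] Mtool [ 0.816  0.015 -0.179] 12.85 24.907634533342492 tilt [ 0.0019 -0.0024]
tool-frame vec TCP->nominal housing [-1.9 68.8  1.1]
```

Request:
jog_arm(
  translation=[
    [0, 0.02, 0.01],
    [0, 0.04, 0.02],
    [0, 0.06, 0.02],
    [0, 0.07, 0.02],
    [0, 0.07, 0.02],
  ],
  rot=[
    [0, 0, 0],
    [0, 0, 0],
    [0, 0, 0],
    [0, 0, 0],
    [0, 0, 0],
  ],
  gripper=[0.1, 0.1, 0.1, 0.1, 0.1],
)

```text
clock: 13.35
position: [430.6, -133.2, 68.1]
ee_rot: [0.548, 0.449, -0.449, -0.544]
contact_force: [-5.7, 4.4, 22.2]
gripper_width: 24.8
```

```bash
python3 st.py
```

```text
p [ 430.57 -133.23   68.11] phi 168.89 Ftool [  2.12 -23.3    5.89] Mtool [ 2.293  0.093 -0.678] 13.55 24.68703416954579 tilt [ 0.004  -0.0034]
tool-frame vec TCP->nominal housing [-1.8 68.1  1.3]
```

```bash
python3 - <<'E'
from h import *
a=cam("scene")[0]["frame"][250:350,295:410,::-1]; b=cam("wrist")[0]["frame"][200:400,170:470,::-1]; t=cam("top")[0]["frame"][150:330,270:420,::-1]
f=lambda x:cv2.resize(x,(int(x.shape[1]*300/x.shape[0]),300),interpolation=cv2.INTER_CUBIC)
cv2.imwrite("pics/v6.png",np.vstack([np.hstack([f(a),f(t)])[:,:590],cv2.resize(b,(590,300))]))
E
```

```text
(no output)
```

View pics/v6.png

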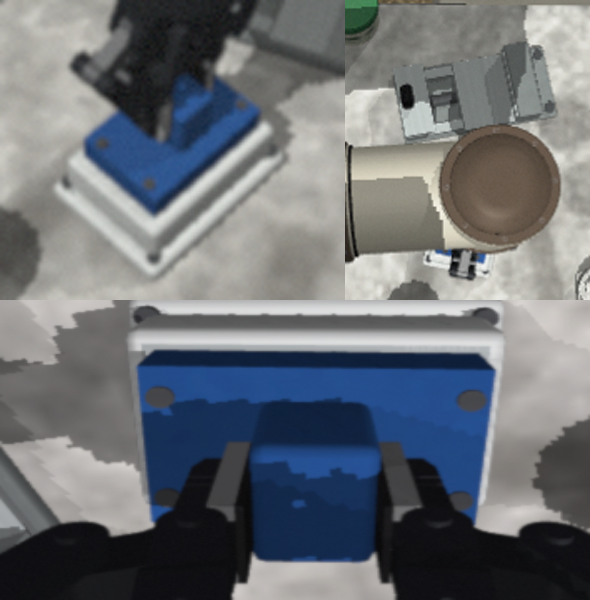

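```bash
python3 st.py; python3 -c "
from bench import job_done; print(job_done())"
```

```text
p [ 430.58 -133.23   68.11] phi 168.88 Ftool [  2.27 -23.52   5.9 ] Mtool [ 2.287  0.112 -0.684] 13.9 25.02914882678659 tilt [ 0.0039 -0.0034]
tool-frame vec TCP->nominal housing [-1.8 68.1  1.3]
the job is handed in; nothing more can be done
None
```

The cover is on the housing's two pins and pressed flush. I handed the job in at 13.9 s, with the gripper still holding it down.

- **Vice:** I slid the jaw open by its tab, about 43 mm. The picture put the opening at about 42 mm, a little short of the full 45 mm but well past the 20 mm needed.
- **Cover:** I gripped its block, lifted it out and lowered it over the pins. I moved it about 2 mm along the housing's y when the side force showed it was off, and it then dropped on.
- **Last checks:** The gripper tip (TCP) was at 68.1 mm, against about 68 mm expected for home. The push was a steady 23.5 N, more than the plunger's 12 N. The picture shows the cover flat and centred on the seat.
- **Small disagreements:** About 6 N of side force and 0.3° of tool tilt remained, which I left. The pins' final position was about 2 mm from what I had measured by camera, within the calibration error.
- **Other things on the bench:** I did not touch them on purpose and felt no unexpected contact, but I did not check each one afterwards.

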